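# Push the nozzle holder through the splash flap

## Robot

A 7-joint arm with a two-finger parallel gripper is mounted at the origin on the work surface. World frame = base frame: x ahead of the robot, y to its left, z up, the work surface at z = 0. Lengths are in m, angles in rad, forces in N, time in s.
With the tool pointing down it reaches from about 0.4 to 0.9 m from the base axis. Payload 5.6 kg.
Tool frame: the origin (TCP) lies at the very end of the fingers, on their centre line; the grasp point (between the pads) lies 19 mm behind it; z points along the fingers, y is the line along which they close (so a half turn about z gives the same grasp; the last joint's range is limited). The gripper opens to 92 mm and grips with 3 to 60 N. Pads are 20 mm wide; open, the fingers measure 128 mm over their backs; the gripper's body (75 mm by 189 mm) begins 69 mm behind the grasp point.
Start: joints at [1.178, 0.468, -0.012, 1.603, 0.006, 1.071, -0.056], TCP at [0.223, -0.611, 0.215] pointing down, gripper open.
Joint ranges: [-2.53, 2.53], [-0.31, 2.02], [-1.57, 1.55], [0.28, 2.44], [-1.29, 4.43], [0.15, 1.84], [-2.92, 2.92]. Speed limits (rad/s): [2.57, 2.57, 3.14, 3.14, 3.14, 3.14, 3.14].

## Interface

Orientations are given as [roll, pitch, yaw] about the fixed x, y, z axes, in that order (R = Rz(yaw) Ry(pitch) Rx(roll)).
In Python, from rig import robot gives the robot as it stands.
- The arm moves only by the shell command python3 -m crank 'ROWS' [OPENING]. ROWS is JSON, one flat list of numbers, 6 for each row, row after row: the shift along the tool's x, y, z in mm, then the turn, a rotation vector about the tool's x, y, z in rad. In form: [tx, ty, tz, rx, ry, rz, tx, ty, tz, rx, ry, rz, ...]. A call has 1 to 12 rows; each row shifts and turns the commanded pose from where the row before left it, along the tool's axes as they then stand; what a row does not reach is not made up. A row lasts 1/10 s, in which the tool goes at most 50 mm and 8.59 degrees, less where a joint would pass 70% of its speed; a pose out of reach is approached as far as the arm can. A call with a gripper value outside its range is refused whole. OPENING is the closure, from 0 (fully open) to 1 (shut), set as the call begins (- or left out, the last holds). The fingers move at their own pace and stop on an object; the grip force is fixed at half the most. Time passes only in rows, so rows that do not move let the fingers close. It gives the time, the measured TCP pose, the force, the opening and the grip force at its end, in the units of the state.
- robot.read_state(): the state, without advancing time (a new reading comes with each control period).
- robot.snapshot(name): name is "scene" or "top"; returns the picture (384x512x3 uint8, blue, green, red); there is no depth.
- robot.get_calibration(name): a dict with "fx", "fy", "cx", "cy" (pixels), "dist_coeffs" ([k1, k2, p1, p2, k3] as OpenCV has them; the pictures are not rectified), "T" (4x4, takes a point from camera to world coordinates). Camera axes: x right, y up, looking along -z (the intrinsics and any distortion apply to the point x, -y, -z); pixel columns grow to the right and rows downward; lengths in m; the calibration is good to about 2 mm. A picture is of the moment at which its call begins. get_calibration takes no time and is no camera call.
- robot.close_job(): hands the job in; it is judged then, once.
The state is a dict: "time": time; "qpos": joint angles; "joint_vel": joint speeds; "joint_torque": joint torques, N m; "position": TCP position; "tcp_rot": TCP orientation; "force": force on the tool from outside, world axes, zero at the start; "ft_torque": the same for the moment, N m; "width": opening from 0.0 (shut) to 1.0 (fully open); "grasp_force": force on a finger pad.
Only numpy, scipy, OpenCV 4.12 (cv2) and the standard library are available. Lean on these libraries where they do the work, as an engineer would, in place of code of your own. Each camera call takes 0.05 s, during which the arm holds its last target. There are 200 camera calls.

## Task

With one fingertip push the green self-closing splash flap open and keep it open, and with the other finger slide the dripping nozzle holder (metal block with the orange neck) along its track and over the edge into the draining well behind the flap. Open the flap before the holder reaches it, keep the holder from touching it, and do not lift the holder; then take the hand away so that the flap shuts by itself. Leave all the other things where they are.

Things in the scene. Friction and masses are not known exactly. Their poses are not given: they have to be found in the camera images.
- bay: Fixed grey draining bay, 395 x 220 mm. Origin on the table, under the middle of the flap line; +x runs from the deck through the flap into the well, +y to the hinge side, z up. Solid aluminium deck: x -210 to 0, y -110 to 110 mm, top 70 mm above the table, ending in a sharp edge at x = 0 (flap line). Nothing overhangs deck, flap or well.
- well (a point): Centre of the draining well's black rubber floor, 10 mm above the table (60 mm below the deck). Open-topped well behind the flap: bay x 0 to 181, y -106 to 106 mm; walls 4 mm thick, green rims 119 mm above the table. Two fixed grey jambs, 45 mm high above the deck (bay x 0 to 6, y 76 to 110 and -110 to -64 mm), stand either side of the flap.
- track (a point): Point on the deck's top, midway between the two black track rails, 100 mm before the flap line (bay x = -100, y = -20 mm). The rails run along the bay's x, x -181 to -16 mm, each 6 mm wide and 8 mm high, 60 mm clear between them.
- flap (a joint): Green splash flap on a vertical pin. Value in rad: 0 shut, grows as it swings into the well (to bay +x), up to 1.6; it cannot swing over the deck. A spring shuts it in about half a second: 0.09 N m when shut, 0.19 fully open (3 to 6 N at 30 mm from the pin). A finger pushing 25 to 30 mm from the pin has it open over 1.1 rad when 35 mm past the flap line.
- flap_hinge (a point): Hinge pin of the flap, 24 mm above the deck: bay x = 0, y = 70 mm. Fixed to the bay.
- flap_edge (a point): Middle of the flap's free vertical edge, 126 mm from the pin and 24 mm above the deck; moves with the flap. The panel is 4 mm thick and 40 mm high, clears the deck by 4 mm, and its top is 44 mm above the deck.
- holder: Nozzle holder, loose, 0.15 to 0.31 kg: aluminium block 44 (x) x 40 (y) x 24 mm, on it an orange round neck (24 mm across, 14 mm high) and a black tip (16 mm across, 10 mm high), 48 mm tall in all. Origin at the centre of its underside. On the deck between the rails, x roughly along bay +x, 85 to 130 mm before the flap line. With its centre past the edge it tips into the well.
- holder_mid (a point): Centre of the holder's aluminium block, 12 mm above its underside.
- cap: Bystander: brass cap, 22 mm across, 30 mm high, standing on the deck beside the track on the side away from the hinge. Origin at underside centre.
- sleeve: Bystander: blue sleeve, 20 mm across, 34 mm high, standing on the deck near its hinge-side edge. Origin at underside centre.
- oil: Bystander: amber bottle, 60 mm across, 150 mm high, on the table to the robot's right. Origin at underside centre.
- cup: Bystander: steel cup, 72 mm across, 75 mm high, on the table to the robot's left. Origin at underside centre.
- spanner: Bystander: spanner lying on the table to the robot's left.
- driver: Bystander: screwdriver lying on the table to the robot's right.
- grease: Bystander: white jar with red lid, 52 mm across, 60 mm high, on the table to the robot's right.

How it is judged:
By the outcome, as a careful person would: the job done as asked, in the order asked, and still so for the second after the job is handed in, with the robot touching nothing.
It also fails if it takes over 38 s, if anything falls off the work surface, if the arm or the gripper's body presses on something with over 40 N, if the wrist force passes 120 N, or if a joint passes its speed limit or range.

## Working session

There is one attempt and no reset: what is moved stays moved. The work goes in short steps, Python scripts to look and compute and a shell command to move; the robot and the scene stay as the last step left them, time stands still between calls to the robot, and variables do not carry over. Pictures are saved under pics/ and viewed, at most 10 in all, crops included, and the job is handed in when it is done.

```bash
mkdir -p pics; ls; python3 - <<'E'
from rig import robot
import cv2,numpy as np
for n in("scene","top"):
    im=robot.snapshot(n);cv2.imwrite(f"pics/{n}0.png",im)
    c=robot.get_calibration(n);print(n,{k:np.round(v,3).tolist() for k,v in c.items()})
s=robot.read_state();print(s)
E
```

```text
pics
scene {'fx': 386.929, 'fy': 386.929, 'cx': 261.436, 'cy': 191.025, 'dist_coeffs': [0.022, 0.0, 0.0, 0.0, 0.0], 'T': [[-0.419, -0.627, 0.657, 1.316], [0.908, -0.272, 0.32, 0.343], [-0.022, 0.73, 0.683, 0.907], [0.0, 0.0, 0.0, 1.0]]}
top {'fx': 390.726, 'fy': 390.726, 'cx': 256.406, 'cy': 194.814, 'dist_coeffs': [-0.023, 0.0, 0.0, 0.0, 0.0], 'T': [[0.011, 0.986, -0.165, 0.265], [-1.0, 0.014, 0.018, -0.027], [0.02, 0.165, 0.986, 1.536], [0.0, 0.0, 0.0, 1.0]]}
{'time': 0.1, 'qpos': array([ 1.17800785,  0.46831347, -0.01159069,  1.60352213,  0.00603389,
        1.071432  , -0.05633566]), 'joint_vel': array([-0.00055431, -0.00308206, -0.00073067, -0.00331192, -0.00017504,
       -0.00156072, -0.00109152]), 'joint_torque': array([ 9.36657816e-04, -5.21649027e+01, -1.26134005e-02, -2.44368911e+01,
       -5.67812647e-02,  1.40405766e-02,  1.01459009e-04]), 'position': array([ 0.22249094, -0.61016668,  0.21372371]), 'tcp_rot': array([-3.13995827e+00,  1.52854425e-04,  3.49693857e-01]), 'force': array([ 0.59946197, -0.0311743 ,  0.11423152]), 'ft_torque': array([0.0017872 , 0.00317959, 0.05199569]), 'grasp_force': 0.0, 'width': 0.9994147715319756}
```

View pics/scene0.png

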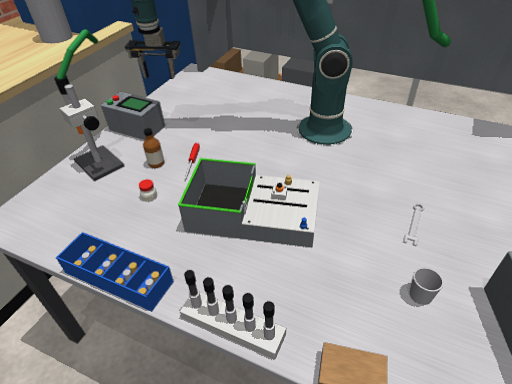

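View pics/top0.png

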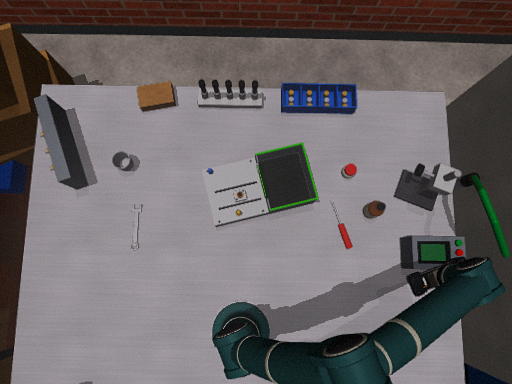

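```bash
cat > h.py <<'E'
import numpy as np,cv2
from rig import robot
def cal(n):
    c=robot.get_calibration(n);K=np.array([[c["fx"],0,c["cx"]],[0,c["fy"],c["cy"]],[0,0,1]])
    return K,np.array(c["dist_coeffs"]),np.array(c["T"])
def cast(n,px,z):
    K,d,T=cal(n);u=cv2.undistortPoints(np.float64(px).reshape(-1,1,2),K,d)[:,0]
    r=np.c_[u[:,0],-u[:,1],-np.ones(len(u))]@T[:3,:3].T;o=T[:3,3]
    return o+r*((z-o[2])/r[:,2])[:,None]
def proj(n,P):
    K,d,T=cal(n);p=(np.atleast_2d(P)-T[:3,3])@T[:3,:3];p=p*[1,-1,-1]
    return cv2.projectPoints(p,np.zeros(3),np.zeros(3),K,d)[0][:,0]
E
python3 - <<'E'
from h import *
for n,(x0,y0,x1,y1) in {"scene":(170,150,330,250),"top":(195,135,325,232)}.items():
    im=cv2.imread(f"pics/{n}0.png");h=cv2.cvtColor(im,cv2.COLOR_BGR2HSV)
    m=cv2.inRange(h,(50,150,100),(70,255,255));m[:y0]=0;m[y1:]=0;m[:,:x0]=0;m[:,x1:]=0
    c=np.vstack([k for k in cv2.findContours(m,cv2.RETR_EXTERNAL,cv2.CHAIN_APPROX_NONE)[0]])
    hull=cv2.convexHull(c);q=cv2.approxPolyDP(hull,4,True)[:,0]
    print(n,q.tolist(),np.round(cast(n,q,.119),4).tolist(),cv2.minAreaRect(cast(n,hull[:,0],.119)[:,:2].astype(np.float32)*1000))
    for nm,lo,hi in(("orange",(3,120,120),(17,255,255)),("blue",(100,150,80),(125,255,255)),("brass",(18,90,80),(30,255,255))):
        mm=cv2.inRange(h,lo,hi);mm[:y0]=0;mm[y1:]=0;mm[:,:x0]=0;mm[:,x1:]=0
        cc=[(cv2.contourArea(k),cv2.boundingRect(k)) for k in cv2.findContours(mm,0,1)[0]];print(nm,[k for k in cc if k[0]>2])
    s=5 if n=="scene" else 6
    cv2.imwrite(f"pics/{n}c.png",cv2.resize(im[y0:y1,x0:x1],None,fx=s,fy=s,interpolation=cv2.INTER_CUBIC))
E
```

```text
scene [[254, 164], [240, 212], [178, 204], [200, 158]] [[0.4508, -0.1015, 0.119], [0.66, -0.0452, 0.119], [0.7033, -0.2247, 0.119], [0.493, -0.2788, 0.119]] ((577.0675659179688, -160.3618621826172), (223.26858520507812, 189.62594604492188), 14.565956115722656)
orange [(16.5, (276, 186, 7, 6))]
blue [(35.0, (300, 218, 7, 11))]
brass [(40.5, (285, 175, 7, 10))]
top [[317, 198], [270, 210], [255, 154], [302, 143]] [[0.4937, -0.2764, 0.119], [0.4469, -0.1031, 0.119], [0.6574, -0.0459, 0.119], [0.7032, -0.2228, 0.119]] ((575.5235595703125, -161.66114807128906), (221.93853759765625, 187.83131408691406), 14.50384521484375)
orange []
blue [(3.5, (208, 169, 3, 5))]
brass [(11.0, (236, 210, 5, 5))]
```

View pics/topc.png

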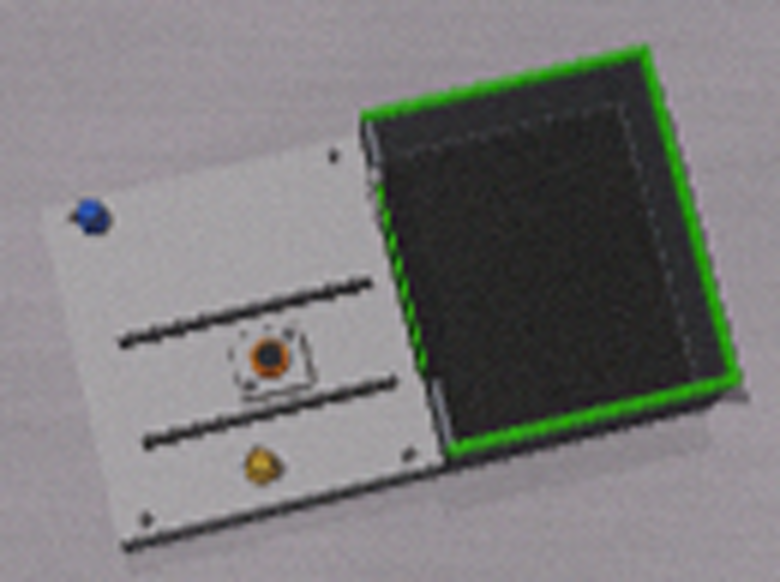

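View pics/scenec.png

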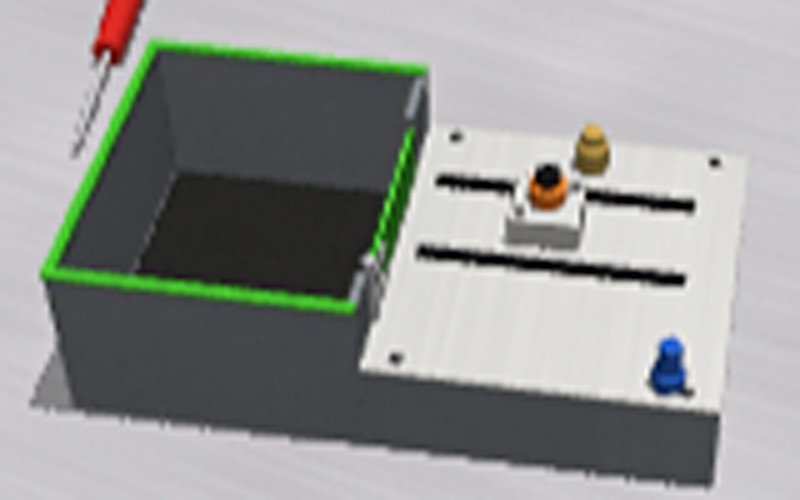

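```bash
cat >> h.py <<'E'
a=np.radians(-75.3);O=np.array([.5528,-.0715]);BX=np.array([np.cos(a),np.sin(a)]);BY=np.array([-BX[1],BX[0]])
def bay(P): p=np.atleast_2d(P)[:,:2]-O; return np.round(np.c_[p@BX,p@BY]*1000,1)
def wld(x,y): return O+BX*x/1000+BY*y/1000
E
python3 - <<'E'
from h import *
t=lambda l:np.array(l)/6-.5+1/12+[195,135]
s=lambda l:np.array(l)/5-.4+[170,150]
print("rails top",bay(cast("top",t([(123,343),(369,283),(148,442),(396,380)]),.078)).tolist())
print("rails scene",bay(cast("scene",s([(685,280),(418,250),(693,206),(437,180)]),.078)).tolist())
print("deck top",bay(cast("top",t([(43,207),(123,545)]),.07)).tolist())
print("deck scene",bay(cast("scene",s([(746,155),(719,410)]),.07)).tolist())
print("tip",bay(cast("top",t([(269,356)]),.118)),bay(cast("scene",s([(548,171)]),.118)))
print("block top corners",bay(cast("top",t([(232,335),(298,324),(315,382),(245,398)]),.094)).tolist())
print("block scene corners",bay(cast("scene",s([(507,222),(580,232)]),.094)).tolist())
print("cap",bay(cast("top",t([(262,463)]),.1)),"sleeve",bay(cast("top",t([(91,216)]),.104)))
E
```

```text
rails top [[-177.3, 11.5], [-17.3, 11.8], [-176.4, -53.5], [-15.9, -52.7]]
rails scene [[-179.8, 15.2], [-16.1, 14.5], [-178.8, -50.5], [-16.0, -50.1]]
deck top [[-207.3, 111.4], [-206.7, -111.8]]
deck scene [[-208.1, -112.8], [-208.0, 107.9]]
tip [[-90.7 -25.4]] [[-90.6 -25.2]]
block top corners [[-109.5, -2.9], [-67.9, -6.0], [-66.3, -44.2], [-111.0, -43.5]]
block scene corners [[-68.9, -1.8], [-114.0, 0.1]]
cap [[-110.4  -86.3]] sleeve [[-177.4   89.9]]
```

```bash
cat >> h.py <<'E'
def goal(x,y,z=None,yaw=np.radians(47.8)):
    """remaining turn (rad about tool z) and shift (mm, tool axes after the turn) to put the TCP at bay x,y"""
    s=robot.read_state();p=s["position"];r=s["tcp_rot"];dz=0 if z is None else p[2]-z
    d=wld(x,y)-p[:2];c,q=np.cos(yaw),np.sin(yaw)
    print("t",round(s["time"],2),"bay",bay(p),"z",round(p[2],4),"rpy",np.round(r,4),"F",np.round(s["force"],1))
    print("rz",round(r[2]-yaw,4),"tx",round(1e3*(d@[c,q]),1),"ty",round(1e3*(d@[q,-c]),1),"tz",round(1e3*dz,1))
E
python3 - <<'E'
from h import *
goal(-84,9,.13)
E
```

```text
t 0.1 bay [[ 437.2 -456.2]] z 0.2137 rpy [-3.140e+00  2.000e-04  3.497e-01] F [ 0.6 -0.   0.1]
rz -0.4846 tx 674.3 ty -182.6 tz 83.7
```

```bash
python3 -m crank '[0,0,0,0,0,-0.121, 0,0,0,0,0,-0.121, 0,0,0,0,0,-0.121, 0,0,0,0,0,-0.121, 40,-11,0,0,0,0, 40,-11,0,0,0,0, 40,-11,0,0,0,0, 40,-11,0,0,0,0, 40,-11,0,0,0,0, 40,-11,0,0,0,0, 40,-11,0,0,0,0, 40,-11,0,0,0,0]' 0
python3 -m crank '[40,-11,0,0,0,0, 40,-11,0,0,0,0, 40,-11,0,0,0,0, 40,-11,0,0,0,0, 40,-11,0,0,0,0, 40,-11,0,0,0,0, 40,-11,0,0,0,0, 40,-11,0,0,0,0, 30,-6,0,0,0,0, 0,0,0,0,0,0, 0,0,0,0,0,0]'
python3 -c "
from h import *
goal(-84,9,.13)"
```

```text
time: 1.3
position: [0.3729, -0.3129, 0.2144]
tcp_rot: [-3.141, 0.0, 0.834]
force: [0.5, -0.5, -0.6]
width: 0.999
grasp_force: 0.0
time: 2.4
position: [0.5379, 0.0081, 0.214]
tcp_rot: [-3.141, 0.001, 0.835]
force: [-0.9, -1.1, 0.0]
width: 0.996
grasp_force: 0.0
t 2.4 bay [[-80.7   5.8]] z 0.214 rpy [-3.1407e+00  1.0000e-03  8.3510e-01] F [-0.9 -1.1  0. ]
rz 0.0008 tx 4.5 ty -1.0 tz 84.0
```

Descend part way, then look.

```bash
python3 -m crank '[4.5,-1,20,0,0,0, 0,0,20,0,0,0, 0,0,20,0,0,0, 0,0,20,0,0,0, 0,0,6,0,0,0, 0,0,0,0,0,0, 0,0,0,0,0,0]'
python3 - <<'E'
from h import *
goal(-84,9,.079)
a=robot.snapshot("scene")[120:240,165:335];b=robot.snapshot("top")[130:235,190:330]
a=cv2.resize(a,(600,424),interpolation=2);b=cv2.resize(b,None,fx=4,fy=4,interpolation=2)
cv2.imwrite("pics/a1.png",a);cv2.imwrite("pics/b1.png",b)
E
```

```text
time: 3.1
position: [0.541, 0.0111, 0.1293]
tcp_rot: [3.141, -0.0, 0.833]
force: [0.8, -0.3, -1.0]
width: 0.997
grasp_force: 0.0
t 3.1 bay [[-82.9   9.5]] z 0.1293 rpy [ 3.1407e+00 -4.0000e-04  8.3270e-01] F [ 0.8 -0.3 -1. ]
rz -0.0016 tx 0.2 ty -1.2 tz 50.3
```

View pics/a1.png

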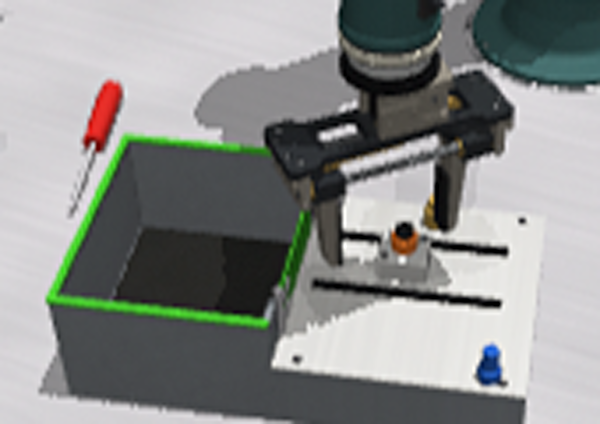

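```bash
python3 -m crank '[0,0,15,0,0,0, 0,0,15,0,0,0, 0,0,12,0,0,0, 0,0,8,0,0,0, 0,0,0,0,0,0, 0,0,0,0,0,0]'
cat >> h.py <<'E'
def look(save=None):
    im=robot.snapshot("scene");h=cv2.cvtColor(im,cv2.COLOR_BGR2HSV)
    m=cv2.inRange(h,(3,120,100),(17,255,255));m[:170]=0;m[215:]=0;m[:,:215]=0;m[:,300:]=0
    M=cv2.moments(m,True);px=(M["m10"]/max(M["m00"],1),M["m01"]/max(M["m00"],1))
    print("orange",M["m00"],np.round(px,1),bay(cast("scene",px,.1)))
    g=cv2.inRange(h,(50,150,60),(70,255,255))
    if save: cv2.imwrite(save,cv2.resize(im[130:240,180:330],(750,550),interpolation=2))
E
python3 - <<'E'
from h import *
goal(-84,9,.079);look("pics/c1.png")
E
```

```text
time: 3.8
position: [0.5405, 0.012, 0.0783]
tcp_rot: [-3.141, 0.0, 0.834]
force: [0.9, 0.8, 1.0]
width: 0.999
grasp_force: 0.0
t 3.8 bay [[-83.8   9.3]] z 0.0783 rpy [-3.1411e+00  2.0000e-04  8.3400e-01] F [0.9 0.8 1. ]
rz -0.0003 tx -0.2 ty -0.3 tz -0.7
orange 30.0 [279.  188.7] [[-90.5 -22.5]]
```

View pics/c1.png

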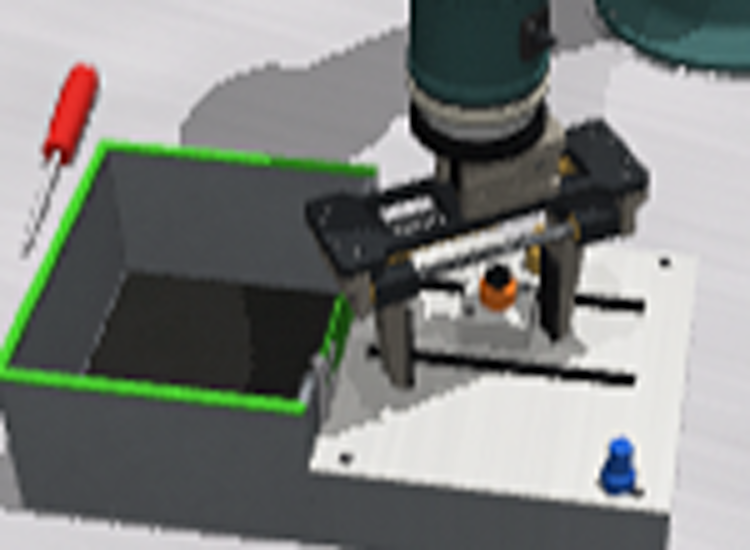

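```bash
python3 -m crank '[-2.7,4.2,0,0,0,0, -2.7,4.2,0,0,0,0, -2.7,4.2,0,0,0,0, 0,0,0,0,0,0]'; python3 -c "
from h import *
goal(-84,9,.079);look()"
```

```text
time: 4.25
position: [0.5449, -0.0037, 0.0788]
tcp_rot: [3.141, -0.0, 0.832]
force: [-0.2, 0.2, 0.6]
width: 1.005
grasp_force: 0.0
t 4.25 bay [[-67.6   9.6]] z 0.0788 rpy [ 3.1409e+00 -2.0000e-04  8.3230e-01] F [-0.2  0.2  0.6]
rz -0.002 tx 8.5 ty -14.1 tz -0.2
orange 31.0 [275.1 188.1] [[-78.2 -23.7]]
```

```bash
python3 -m crank '[-2.7,4.2,0,0,0,0, -2.7,4.2,0,0,0,0, -2.7,4.2,0,0,0,0, 0,0,0,0,0,0]'; python3 -c "
from h import *
goal(-84,9,.079);look()"
```

```text
time: 4.7
position: [0.5484, -0.0172, 0.0785]
tcp_rot: [-3.141, -0.0, 0.834]
force: [-0.5, 1.9, 0.8]
width: 1.002
grasp_force: 1.5
t 4.7 bay [[-53.6   9.5]] z 0.0785 rpy [-3.1412e+00 -3.0000e-04  8.3350e-01] F [-0.5  1.9  0.8]
rz -0.0007 tx 16.1 ty -25.7 tz -0.5
orange 32.0 [270.5 187.6] [[-63.8 -23.7]]
```

```bash
python3 -m crank '[-2.7,4.2,0,0,0,0, -2.7,4.2,0,0,0,0, -2.7,4.2,0,0,0,0, 0,0,0,0,0,0]'; python3 -c "
from h import *
goal(-84,9,.079);look('pics/c2.png')"
```

```text
time: 5.15
position: [0.5525, -0.0315, 0.0785]
tcp_rot: [-3.142, -0.001, 0.834]
force: [-0.6, 3.7, 0.2]
width: 0.998
grasp_force: 1.6
t 5.15 bay [[-38.8   9.8]] z 0.0785 rpy [-3.1416e+00 -5.0000e-04  8.3390e-01] F [-0.6  3.7  0.2]
rz -0.0003 tx 24.0 ty -38.3 tz -0.5
orange 30.0 [266. 187.] [[-49.7 -24.3]]
```

View pics/c2.png

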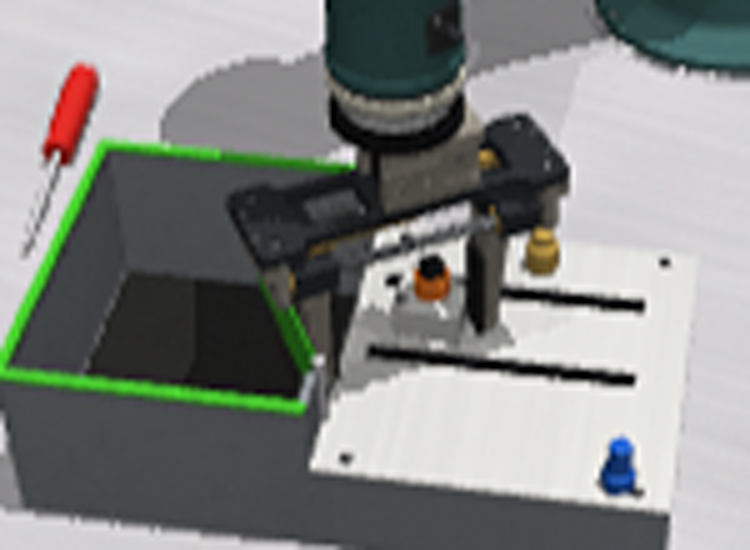

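```bash
python3 -m crank '[-2.7,4.2,0,0,0,0, -2.7,4.2,0,0,0,0, -2.7,4.2,0,0,0,0, 0,0,0,0,0,0]'; python3 -c "
from h import *
goal(-84,9,.079);look('pics/c3.png')"
```

```text
time: 5.6
position: [0.555, -0.0449, 0.0783]
tcp_rot: [-3.139, 0.001, 0.835]
force: [-3.0, 6.1, 0.9]
width: 1.003
grasp_force: 2.9
t 5.6 bay [[-25.2   8.9]] z 0.0783 rpy [-3.139e+00  6.000e-04  8.345e-01] F [-3.   6.1  0.9]
rz 0.0002 tx 32.2 ty -49.2 tz -0.7
orange 29.0 [262.  186.2] [[-36.9 -26. ]]
```

View pics/c3.png

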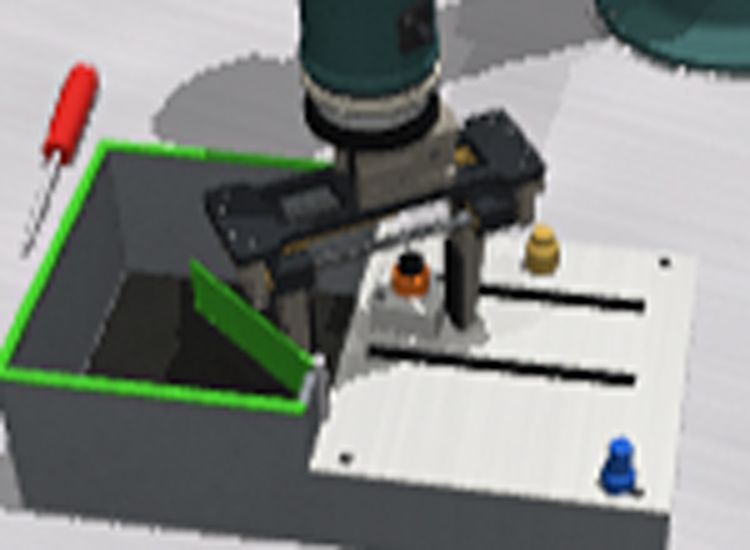

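```bash
python3 -m crank '[-3.5,3.1,0,0,0,0, -3.5,3.1,0,0,0,0, -3.5,3.1,0,0,0,0, 0,0,0,0,0,0]'; python3 -c "
from h import *
goal(-84,9,.079);print('edge before',bay(cast('scene',(218.4,182.4),.114)));look('pics/c4.png')"
```

```text
time: 6.05
position: [0.5545, -0.0599, 0.0782]
tcp_rot: [-3.139, 0.002, 0.834]
force: [-2.8, 4.4, 1.1]
width: 1.0
grasp_force: 2.3
t 6.05 bay [[-10.7   4.6]] z 0.0782 rpy [-3.1392e+00  1.7000e-03  8.3350e-01] F [-2.8  4.4  1.1]
rz -0.0008 tx 43.7 ty -59.0 tz -0.8
edge before [[96.2 -7.7]]
orange 31.0 [257.1 185.1] [[-20.9 -28.8]]
```

View pics/c4.png

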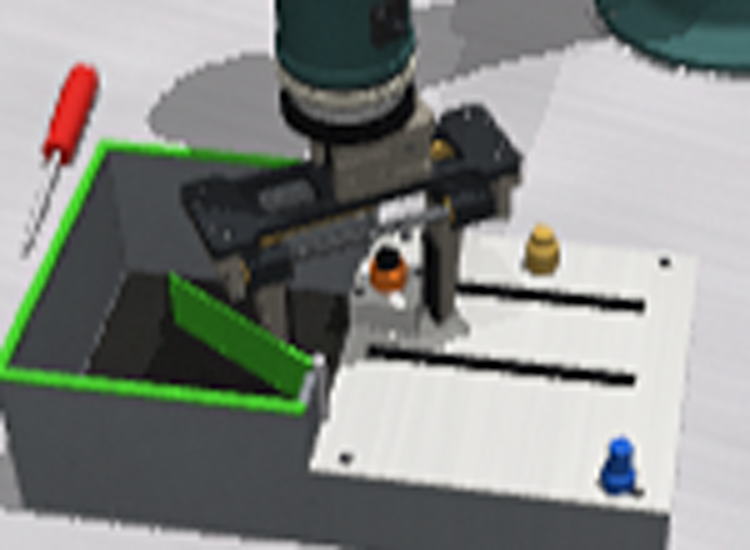

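```bash
python3 -m crank '[-3.1,3.7,0,0,0,0, -2.7,4.2,0,0,0,0, -2.7,4.2,0,0,0,0, 0,0,0,0,0,0]'; python3 -c "
from h import *
goal(-84,9,.079);look()"
```

```text
time: 6.5
position: [0.5583, -0.0752, 0.0782]
tcp_rot: [-3.14, 0.002, 0.833]
force: [-2.9, 1.3, 0.6]
width: 0.999
grasp_force: 1.7
t 6.5 bay [[4.9 4.4]] z 0.0782 rpy [-3.1404e+00  1.7000e-03  8.3290e-01] F [-2.9  1.3  0.6]
rz -0.0014 tx 52.4 ty -72.0 tz -0.8
orange 31.0 [252.3 184.4] [[ -5.4 -29.7]]
```

```bash
python3 -m crank '[-2.7,4.2,0,0,0,0, -2.7,4.2,0,0,0,0, -2.7,4.2,0,0,0,0, -2.7,4.2,0,0,0,0, -2.7,4.2,0,0,0,0, -2.7,4.2,0,0,0,0, 0,0,0,0,0,0, 0,0,0,0,0,0]'; python3 -c "
from h import *
goal(-84,9,.079);look('pics/c5.png')"
```

```text
time: 7.35
position: [0.5669, -0.1049, 0.0785]
tcp_rot: [3.141, 0.001, 0.832]
force: [-2.0, -1.8, -0.0]
width: 0.999
grasp_force: 1.0
t 7.35 bay [[35.9  5.1]] z 0.0785 rpy [3.1409e+00 1.1000e-03 8.3220e-01] F [-2.  -1.8 -0. ]
rz -0.002 tx 68.7 ty -98.3 tz -0.5
orange 22.0 [239.  196.8] [[23.5 31.3]]
```

View pics/c5.png

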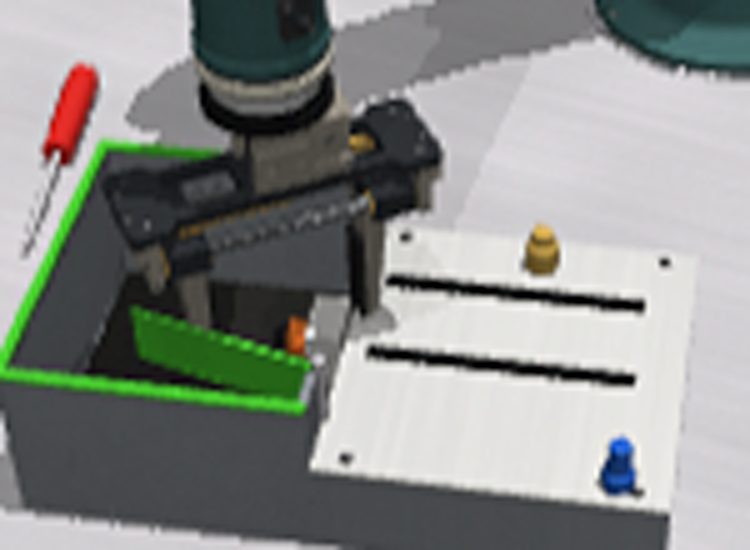

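```bash
python3 -m crank '[0,0,0,0,0,0, 0,0,0,0,0,0]'; python3 - <<'E'
from h import *
look()
for z in(.032,.045,.06,.075):print(z,bay(cast('scene',(239,196.8),z)),'top of block',bay(cast('scene',(180+325/5,130+297/5),z)))
E
```

```text
time: 7.6
position: [0.5669, -0.1038, 0.0786]
tcp_rot: [3.141, 0.0, 0.833]
force: [-2.6, -2.0, -0.5]
width: 1.0
grasp_force: 1.0
orange 22.0 [239.  196.8] [[23.5 31.3]]
0.032 [[ 42.8 -37.2]] top of block [[ 30.7 -75.1]]
0.045 [[ 39.1 -24.2]] top of block [[ 27.2 -61.4]]
0.06 [[34.8 -9.1]] top of block [[ 23.1 -45.7]]
0.075 [[30.5  6. ]] top of block [[ 19.  -29.9]]
```

```bash
python3 -m crank '[0,0,-10,0,0,0, 0,0,-15,0,0,0, 0,0,-20,0,0,0, 0,0,-25,0,0,0, 0,0,-30,0,0,0, 0,0,-30,0,0,0, 0,0,-20,0,0,0, 0,0,0,0,0,0, 0,0,0,0,0,0, 0,0,0,0,0,0, 0,0,0,0,0,0, 0,0,0,0,0,0]'
python3 -m crank '[-40,0,0,0,0,0, -40,0,0,0,0,0, -40,0,0,0,0,0, -40,0,0,0,0,0, -30,0,0,0,0,0, 0,0,0,0,0,0, 0,0,0,0,0,0, 0,0,0,0,0,0]'
python3 - <<'E'
from h import *
a=robot.snapshot("scene")[140:250,165:335];b=robot.snapshot("top")[130:240,190:330]
cv2.imwrite("pics/f.png",np.hstack([cv2.resize(a,(440,340),interpolation=2),cv2.resize(b,(360,340),interpolation=2)]))
E
```

```text
time: 8.85
position: [0.5666, -0.1034, 0.2277]
tcp_rot: [-3.14, 0.001, 0.834]
force: [-0.0, 0.1, -0.0]
width: 0.996
grasp_force: 0.0
time: 9.65
position: [0.4401, -0.2431, 0.2284]
tcp_rot: [-3.141, -0.001, 0.836]
force: [0.2, -1.3, -0.0]
width: 1.0
grasp_force: 0.0
```

View pics/f.png

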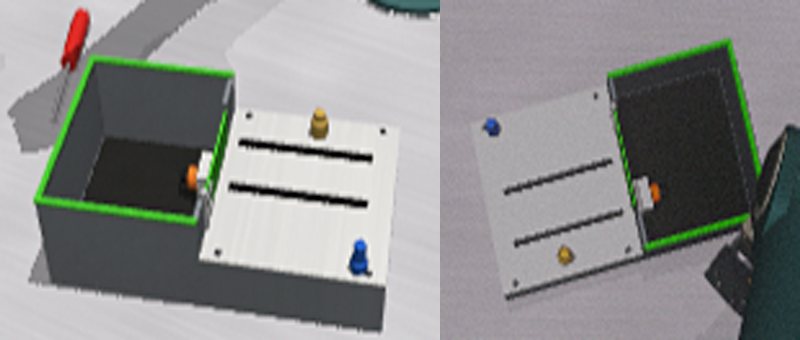

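```bash
python3 - <<'E'
from h import *
b0=dict(scene=cv2.imread("pics/scene0.png"),top=cv2.imread("pics/top0.png"))
for n in b0:
    im=robot.snapshot(n)
    g=[cv2.inRange(cv2.cvtColor(i,cv2.COLOR_BGR2HSV),(45,120,60),(75,255,255)) for i in(b0[n],im)]
    line=np.array([np.r_[wld(0,y),.112] for y in range(66,-57,-8)])
    poly=proj(n,[np.r_[wld(x,y),.112] for x,y in((-8,66),(-8,-55),(8,-55),(8,66))]).astype(np.int32)
    m=cv2.fillPoly(np.zeros(g[0].shape,np.uint8),[poly],255)
    print(n,[cv2.countNonZero(k&m) for k in g])
    for k in g:
        print([cv2.countNonZero(cv2.circle(np.zeros_like(k),tuple(int(round(v)) for v in p),2,255,-1)&k) for p in proj(n,line)])
    if n=="top":
        p=proj(n,np.r_[wld(0,-40),.112])[0].astype(int);print(p)
        h=cv2.cvtColor(im,cv2.COLOR_BGR2HSV);o=cv2.inRange(h,(3,110,90),(17,255,255));o[:140]=0;o[232:]=0;o[:,:255]=0;o[:,300:]=0
        q=np.argwhere(o).mean(0)[::-1];print("orange",q,bay(cast(n,q,.032)))
        w=cv2.inRange(h,(0,0,130),(180,60,255));w[:180]=0;w[215:]=0;w[:,:258]=0;w[:,300:]=0
        q=np.argwhere(w)[:,::-1];lo=cv2.findContours(w,0,1)[0]
        for c in lo:
            if cv2.contourArea(c)>8: print("white",bay(cast(n,cv2.boxPoints(cv2.minAreaRect(c)),.054)).tolist())
E
```

```text
scene [88, 83]
[0, 4, 8, 10, 11, 12, 12, 12, 10, 11, 10, 12, 10, 11, 9, 5]
[0, 4, 7, 9, 9, 12, 10, 12, 10, 11, 10, 12, 10, 11, 9, 5]
top [37, 42]
[1, 4, 4, 4, 5, 5, 6, 6, 5, 5, 5, 5, 5, 4, 4, 3]
[1, 4, 5, 5, 6, 6, 6, 6, 6, 6, 6, 6, 6, 4, 4, 3]
[264 192]
orange [273.  191.5] [[ 40.6 -33. ]]
white [[5.4, -116.1], [120.2, -118.0], [119.4, -141.6], [4.8, -139.7]]
white [[10.8, -15.7], [32.5, -15.6], [32.1, -52.5], [10.5, -52.6]]
white [[-6.8, 21.3], [30.8, 12.0], [-2.0, -116.3], [-39.1, -107.1]]
```

```bash
python3 -c "
from rig import robot
print(robot.close_job())"
```

```text
the job is handed in; nothing more can be done
None
```

I slid the holder into the draining well with the flap held open ahead of it; the flap then shut by itself, the arm is clear, and I handed the job in at about 10 s. I saw no contact between the holder and the flap. I viewed 11 pictures, one over the limit of 10.

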